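# Index the vial carousel by one notch

### The job

Bring the tall vial under the inspection lamp: with a fingertip press down the plunger at the rim of the carousel to free the table and push it round one notch, towards whichever side brings the tall vial in; then let the plunger spring back up so that the table is locked there, and move clear. Only press and push: do not lift or tip any vial, and leave the flask, the bottle and the beaker beside the carousel where they are.

Things in the scene. Friction and masses are not known exactly. Their poses are not given: they have to be found in the camera images.
- carousel (a joint): angle of the turning table about its vertical axis, rad, positive anticlockwise seen from above, 0 at the start; stops at -1.9 and 1.9. The table locks in notches every 60 degrees (-1.047, 0, 1.047 within reach). It turns only while the plunger is pressed; then it takes about 1 N at the plunger and stays where it is left. Play in a notch is about 0.01 rad.
- plunger (a joint): how far the plunger is pressed down, m: 0 = up (locked when in a notch), end of travel 0.016. The table is free to turn from about 0.009 on. The spring takes about 3 N at first and 8 N at the end. Let go between two notches it stays partly down, at about 0.0085, and springs up (with a small pull of its own, within about 3 mm of travel) when it reaches a notch.
- plunger_top (a point): centre of the flat top of the plunger's round black rubber head (26 mm across, 8 mm thick), 130 mm from the table's axis and, when up, 84 mm above the work surface. It moves straight down when pressed and goes round with the table. z is up; x points to the table's axis.
- fork_point (a point): point on the turning table midway between the tops of two upright aluminium cheeks that flank the plunger along the circle: 54 mm clear between them, each 6 mm thick and 40 mm long radially, tops 96 mm above the work surface, 12 mm above the raised plunger. A shut gripper fits between them from above and may push on them. Open inwards and outwards. x points to the axis, y across the gap.
- axis_point (a point): point on the vertical axis of the carousel, at the height of the dark steel table's top face (60 mm above the work surface). The table is 196 mm across with a lug for the plunger; the round grey base plate under it is 310 mm across, 10 mm thick and fixed to the bench. x points from the axis to the lamp. The plunger starts diametrically opposite the lamp.
- lamp_point (a point): centre of the underside of the round black lamp head (44 mm across, 163 mm above the work surface), 70 mm from the axis, exactly above one pocket when the table is in a notch. Its steel post, 14 mm thick and 220 mm high, stands 172 mm from the axis on the same side. Fixed.
- tall_vial_mid (a point): centre of the tall amber glass vial (28 mm across, 85 mm high, white stopper), loose in a white pocket ring (14 mm high) on the table, 70 mm from the axis, 60 degrees to one side or the other of the lamp at the start. Vials stand 60 mm above the work surface. z is its own long axis, up.
- short_vial_mid (a point): centre of a short amber glass vial (28 mm across, 45 mm high, white stopper) in the pocket 60 degrees to the other side of the lamp. z is its long axis, up.
- lit_vial_mid (a point): centre of a like short amber glass vial (28 mm across, 45 mm high) that stands under the lamp at the start. z is its long axis, up.
- flask: bystander: conical glass flask with white stopper, 80 mm across the foot, 120 mm high, loose on the bench beside the carousel. Origin at the centre of its underside.
- reagent: bystander: amber bottle with black cap, 60 mm across, 120 mm high, loose on the bench beside the carousel. Origin at the centre of its underside.
- beaker: bystander: open glass beaker, 64 mm across the rim, 75 mm high, loose on the bench beside the carousel. Origin at the centre of its underside.
Not all that is in view belongs to the job. What is shaped like the part that bears short_vial_mid but green or purple is not meant.

How it is judged:
By the outcome, as a careful person would: the job done as asked, in the order asked, and still so for the second after the job is handed in, with the robot touching nothing.
It also fails if it takes over 48 s, if anything falls off the work surface, if the arm or the gripper's body presses on something with over 40 N, if the wrist force passes 120 N, or if a joint passes its speed limit or range.

### The arm

A 6-joint arm with a two-finger parallel gripper is mounted at the origin on the work surface. World frame = base frame: x ahead of the robot, y to its left, z up, the work surface at z = 0. Lengths are in m, angles in rad, forces in N, time in s.
With the tool pointing down it reaches from about 0.375 to 0.975 m from the base axis. Payload 3.8 kg.
Tool frame: the origin (TCP) lies at the very end of the fingers, on their centre line; the grasp point (between the pads) lies 19 mm behind it; z points along the fingers, y is the direction in which the jaws open and shut (so a half turn about z gives the same grasp; the last joint's range is limited). The gripper opens to 85 mm and grips with 20 to 120 N. Pads are 22 mm wide; open, the fingers measure 114 mm over their backs; the gripper's body (76 mm by 85 mm) begins 54 mm behind the grasp point. The pads swing forward as they close: fully open they stand 13 mm farther back than shut.
Start: joints at [-1.168, 0.264, 1.604, -0, 1.274, -0.037], TCP at [0.287, -0.611, 0.231] pointing down, gripper open.
Joint ranges: [-2.63, 2.63], [-0.94, 2.18], [0.31, 2.57], [-1.31, 4.45], [0, 2.66], [-2.55, 2.55]. Speed limits (rad/s): [2.57, 2.57, 3.14, 3.14, 3.14, 3.14].

### API

Orientations are given as [roll, pitch, yaw] about the fixed x, y, z axes, in that order (R = Rz(yaw) Ry(pitch) Rx(roll)).
In Python, from plant import * gives the robot as it stands.
- The arm moves only by the tool servo_tool, never from a script. Its argument "commands" is a list of rows, each a list of 7 numbers: the turn, a rotation vector about the world's x, y, z in rad, then the shift along the world's x, y, z in mm, then the closure in counts, from 0 (fully open) to 255 (shut). In form: [[ax, ay, az, dx, dy, dz, jaw], ...]. A call has 1 to 5 rows; each row shifts and turns the pose as measured when the row begins; what a row does not reach is not made up. A row lasts 1/12 s, in which the tool goes at most 41.7 mm and 7.16 degrees, less where a joint would pass 70% of its speed; a pose out of reach is approached as far as the arm can. A call is refused whole if a number of a shift passes 41.7 or a number of a turn 0.125, either way. A call with a gripper value outside its range is refused whole. The fingers move at their own pace and stop on an object; "newtons" is the grip in N (left out, the last holds). Time passes only in rows, so rows that do not move let the fingers close. It gives the time, the measured TCP pose, the force and the opening at its end, in the units of the state.
- read_state(): the state, without advancing time (a new reading comes with each control period).
- snapshot(name): name is "scene" or "top"; returns the picture (420x560x3 uint8, blue, green, red); there is no depth.
- get_calibration(name): a dict with "K" (3x3 intrinsics, pixels), "world_from_camera" (4x4, takes a point from camera to world coordinates). Camera axes: x right, y up, looking along -z (the intrinsics and any distortion apply to the point x, -y, -z); pixel columns grow to the right and rows downward; lengths in m; the calibration is good to about 2 mm. A picture is of the moment at which its call begins. get_calibration takes no time and is no camera call.
- hand_in(): hands the job in, once; it reports no verdict.
The state is a dict: "t": time; "joint_positions": joint angles; "dq": joint speeds; "tau": joint torques, N m; "ee_pos": TCP position; "tool_rot": TCP orientation; "force": force on the tool from outside, world axes, zero at the start; "ft_torque": the same for the moment, N m; "grip_width": finger opening in m.
Only numpy, scipy, OpenCV 4.12 (cv2) and the standard library are available. Lean on these libraries where they do the work, as an engineer would, in place of code of your own. Each camera call takes 0.05 s, during which the arm holds its last target. There are 200 camera calls.

## Working session

There is one attempt and no reset: what is moved stays moved. The work goes in short steps, Python scripts to look and compute and a tool call to move; the robot and the scene stay as the last step left them, time stands still between calls to the robot, and variables do not carry over. Pictures are saved under pics/ and viewed, about 8 in all and at most 12, crops included, and the job is handed in when it is done.

Besides the shell and the picture viewer there is one more tool, called after ">>>" by a JSON object that holds its "method" and its "body", one argument or row to a line. servo_tool: Moves the arm, as the interface text tells. Its arguments: {"type":"object","properties":{"commands":{"type":"array"},"newtons":{"type":"number"}},"required":["commands"]}

```bash
mkdir -p pics && cat > h.py <<'E'
from plant import *
import numpy as np, cv2
def pix(name,p):
    c=get_calibration(name);T=np.linalg.inv(c["world_from_camera"]);q=T[:3,:3]@np.array(p)+T[:3,3]
    q=np.array([q[0],-q[1],-q[2]]);u=np.array(c["K"])@q;return u[:2]/u[2]
def ray(name,uv,z):
    c=get_calibration(name);W=np.array(c["world_from_camera"]);d=np.linalg.inv(np.array(c["K"]))@[uv[0],uv[1],1]
    d=W[:3,:3]@[d[0],-d[1],-d[2]];o=W[:3,3];return o+d*(z-o[2])/d[2]
E
python3 - <<'E'
from h import *
a=snapshot("scene");b=snapshot("top")
cv2.imwrite("pics/s0.png",a);cv2.imwrite("pics/t0.png",b)
for n in("scene","top"):print({k:np.round(v,3).tolist() if not isinstance(v,str) else v for k,v in get_calibration(n).items()})
print(read_state())
E
```

```text
{'K': [[412.34, 0.0, 286.493], [0.0, 412.34, 209.963], [0.0, 0.0, 1.0]], 'world_from_camera': [[-0.162, -0.538, 0.827, 1.318], [0.987, -0.104, 0.125, 0.119], [0.019, 0.837, 0.547, 0.638], [0.0, 0.0, 0.0, 1.0]]}
{'K': [[455.508, 0.0, 277.778], [0.0, 455.508, 205.259], [0.0, 0.0, 1.0]], 'world_from_camera': [[-0.005, 0.992, -0.123, 0.4], [-1.0, -0.004, 0.01, 0.006], [0.009, 0.123, 0.992, 1.436], [0.0, 0.0, 0.0, 1.0]]}
{'t': 0.1, 'joint_positions': array([-1.16788260e+00,  2.64667262e-01,  1.60523742e+00,  9.98324461e-06,
        1.27371369e+00, -3.69094294e-02]), 'dq': array([-0.00096708, -0.00173486, -0.00165484, -0.00172125, -0.00030987,
        0.00159783]), 'tau': array([-2.00123900e-04, -5.16709721e+01, -3.68589771e+01, -1.39223671e-04,
        6.31834060e-03,  3.27224711e-06]), 'ee_pos': array([ 0.28713646, -0.61014973,  0.23009365]), 'tool_rot': array([-3.13956866e+00, -8.42848271e-05,  4.39820136e-01]), 'force': array([0.2961061 , 0.89075182, 0.58878739]), 'ft_torque': array([ 0.031487  , -0.01032087,  0.02268478]), 'grip_width': 0.08543311114265861}
```

View pics/s0.png

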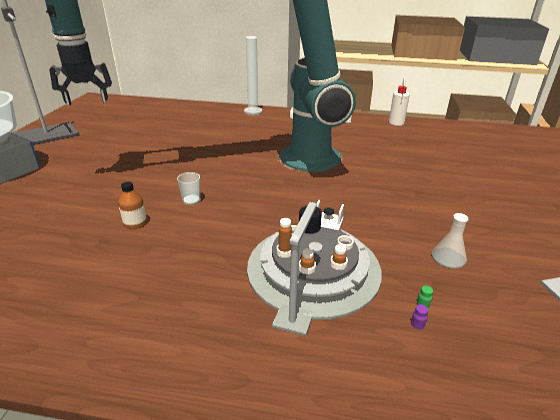

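View pics/t0.png

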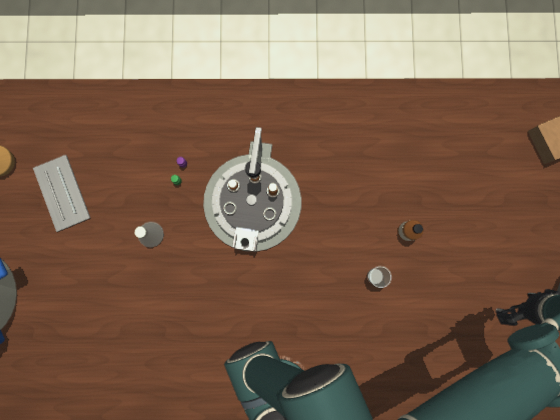

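Scene picture: carousel at about (315,265). The tall vial with its stopper is at (285,235), short vials are at (308,262) and (340,257), and the green and purple decoys are at (425,296) and (420,317). The plunger is at (329,214) between the cheeks. Top picture: table axis at about (252,200), lamp towards (255,165), plunger at (245,241), vials at (272,190) and (233,185). The plunger could be mistaken for the lamp head in the scene view at (311,218), and the tall vial for either short one. I'll check both in a close crop.

```bash
python3 - <<'E'
from h import *
a=cv2.imread("pics/s0.png")[190:340,230:400];b=cv2.imread("pics/t0.png")[120:260,190:320]
f=lambda i:cv2.resize(i,(400,400),interpolation=cv2.INTER_CUBIC)
cv2.imwrite("pics/c0.png",np.hstack([f(a),f(b)]))
t=cv2.imread("pics/t0.png")
# base plate outline in top: grey (low saturation, bright) 
hsv=cv2.cvtColor(t,cv2.COLOR_BGR2HSV)
m=((hsv[...,1]<60)).astype(np.uint8)*255
m[:, :190]=0;m[:,320:]=0;m[:152]=0;m[262:]=0
cs,_=cv2.findContours(m,cv2.RETR_EXTERNAL,cv2.CHAIN_APPROX_NONE);c=max(cs,key=cv2.contourArea)
pts=c[:,0,:].astype(float); pts=pts[pts[:,1]>175]
w=np.array([ray("top",p,0.01)[:2] for p in pts])
A=np.c_[2*w,np.ones(len(w))];s=np.linalg.lstsq(A,(w**2).sum(1),rcond=None)[0]
print("axis",s[:2],"R",np.sqrt(s[2]+s[:2]@s[:2]))
# plunger black blob
g=t.max(2);m=np.zeros_like(g);m[228:256,232:260]=(g[228:256,232:260]<45)*255
n,l,st,ce=cv2.connectedComponentsWithStats(m);print(st,ce)
i=1+np.argmax(st[1:,4]);print("plunger",ray("top",ce[i],.083))
# white stoppers
for uv in((272,187),(233,185)):
  print([np.round(ray("top",uv,z)[:2],3) for z in(.105,.145)])
E
```

```text
axis [0.58751364 0.07328775] R 0.1527608880066086
[[     0      0    560    420 235188]
 [   242    239      2      4      6]
 [   245    239      1      1      1]
 [   245    240      3      4      5]] [[279.50180281 209.49839703]
 [242.5        240.83333333]
 [245.         239.        ]
 [246.         241.4       ]]
plunger [0.46166505 0.09775889 0.083     ]
[array([0.619, 0.01 ]), array([0.613, 0.01 ])]
[array([0.626, 0.125]), array([0.619, 0.121])]
```

View pics/c0.png

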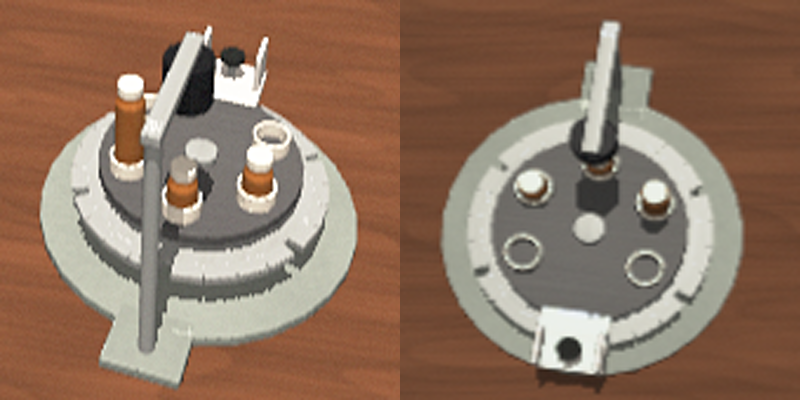

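The crop settles it. The tall vial is at (285,235) in the scene view, on the −y side, so the table must turn anticlockwise (+60°). That takes the plunger towards −y. Next I'll refine the plunger position and start moving.

```bash
python3 - <<'E'
from h import *
p1=ray("top",(244.8,241.6),.084);p2=ray("scene",(328.6,210.3),.084)
print(p1,p2)
for ax in([.5875,.0733],):
  for p in(p1,p2):
    d=p[:2]-ax;print(np.hypot(*d),np.degrees(np.arctan2(*d[::-1])))
# axis from grey hub on table top z=.06 in both
print(ray("top",(190+189*.325,120+229*.35),.06),ray("scene",(230+202*.425,190+151*.375),.06))
E
```

```text
[0.45932149 0.09087724 0.084     ] [0.46284873 0.09428305 0.084     ]
0.12937808621085575 172.19167753518454
0.12640501181971384 170.44475148960814
[0.58631908 0.07267396 0.06      ] [0.58145703 0.07641273 0.06      ]
```

>>> {"method": "servo_tool", "body": {
  "commands": [
    [0,0,0.06,5,35,0,255],
    [0,0,0.06,10,40,0,255],
    [0,0,0.06,10,40,0,255],
    [0,0,0.06,10,40,0,255],
    [0,0,0.06,10,40,0,255]
  ],
  "newtons": 40
}}

```text
t: 0.52
ee_pos: [0.3287, -0.4161, 0.2243]
tool_rot: [-3.136, 0.001, 0.742]
force: [0.8, 0.2, -0.2]
grip_width: 0.0255
```

>>> {"method": "servo_tool", "body": {
  "commands": [
    [0,0,0.055,10,40,0,255],
    [0,0,0.055,10,40,0,255],
    [0,0,0.055,10,40,0,255],
    [0,0,0.055,10,40,0,255],
    [0,0,0.055,10,40,0,255]
  ]
}}

```text
t: 0.93
ee_pos: [0.3752, -0.2131, 0.2215]
tool_rot: [-3.132, -0.0, 1.028]
force: [1.4, 0.3, 0.1]
grip_width: 0.0002
```

>>> {"method": "servo_tool", "body": {
  "commands": [
    [0,0,0.055,10,40,0,255],
    [0,0,0.055,10,40,0,255],
    [0,0,0.055,10,40,0,255],
    [0,0,0.055,10,40,0,255],
    [0,0,0.055,10,40,0,255]
  ]
}}

```text
t: 1.35
ee_pos: [0.4215, -0.01, 0.2205]
tool_rot: [-3.133, -0.0, 1.315]
force: [0.6, -0.6, 0.1]
grip_width: -0.0001
```

>>> {"method": "servo_tool", "body": {
  "commands": [
    [0,0,0.04,13,35,0,255],
    [0,0,0.04,13,33,-10,255],
    [0,0,0.02,10,28,-30,255],
    [0,0,0,2,5,-30,255],
    [0,0,0,0,0,-20,255]
  ]
}}

```text
t: 1.77
ee_pos: [0.4649, 0.1046, 0.1352]
tool_rot: [3.135, -0.008, 1.433]
force: [-1.1, -0.8, -0.6]
grip_width: -0.0004
```

```bash
python3 - <<'E'
from h import *
a=snapshot("scene");b=snapshot("top");s=read_state();print(s["ee_pos"],s["tool_rot"],s["dq"].round(3))
e=s["ee_pos"]
for n in("scene","top"):print(n,pix(n,e),pix(n,[.460,.092,.084]))
f=lambda i:cv2.resize(i,(400,400),interpolation=cv2.INTER_CUBIC)
cv2.imwrite("pics/c1.png",np.hstack([f(a[160:260,280:380]),f(b[190:290,195:295])]))
E
```

```text
[0.46172747 0.10277631 0.13298332] [-3.14114003 -0.00492828  1.43108822] [-0.029 -0.042 -0.048 -0.007  0.048 -0.004]
scene [333.71907667 193.31404514] [327.76385362 209.58132358]
top [239.55593775 240.02085273] [244.42134846 241.37213299]
```

View pics/c1.png

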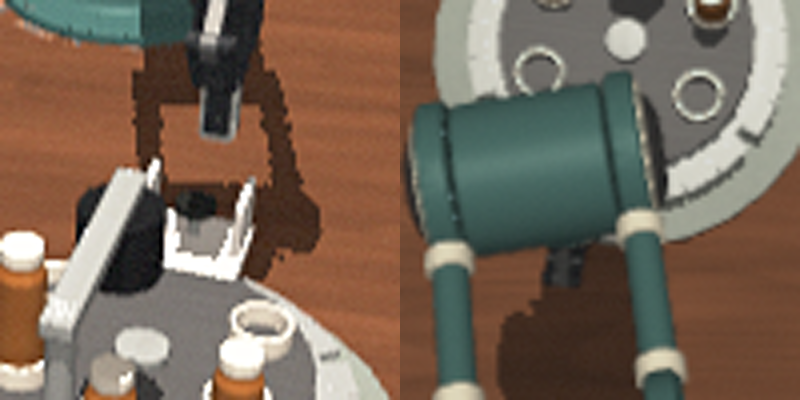

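The fingertip shows at (334,194) in the scene view, matching its projection. The plunger is at about (329,210), so I need about 12 mm towards −y and then straight down.

>>> {"method": "servo_tool", "body": {
  "commands": [
    [0,0,0,-1.5,-12,0,255],
    [0,0,0,0,0,0,255],
    [0,0,0,0,0,-15,255],
    [0,0,0,0,0,-15,255],
    [0,0,0,0,0,0,255]
  ]
}}

```text
t: 2.28
ee_pos: [0.4634, 0.0868, 0.1085]
tool_rot: [3.134, -0.006, 1.427]
force: [-0.0, 0.4, 0.0]
grip_width: -0.0002
```

>>> {"method": "servo_tool", "body": {
  "commands": [
    [0,0,0,-3,3,-5,255],
    [0,0,0,0,0,-6,255],
    [0,0,0,0,0,-5,255],
    [0,0,0,0,0,0,255]
  ]
}}

```text
t: 2.62
ee_pos: [0.4636, 0.0881, 0.0967]
tool_rot: [3.126, -0.008, 1.422]
force: [-1.0, -0.0, -0.2]
grip_width: -0.0002
```

```bash
python3 - <<'E'
from h import *
a=snapshot("scene");s=read_state();print(s["ee_pos"],s["tool_rot"],s["force"])
cv2.imwrite("pics/c2.png",cv2.resize(a[160:260,270:390],(720,600),interpolation=cv2.INTER_CUBIC))
E
```

```text
[0.46402205 0.08821979 0.09720428] [ 3.12519546 -0.00857628  1.42256742] [ 1.37812535  0.20864499 -0.46610018]
```

View pics/c2.png

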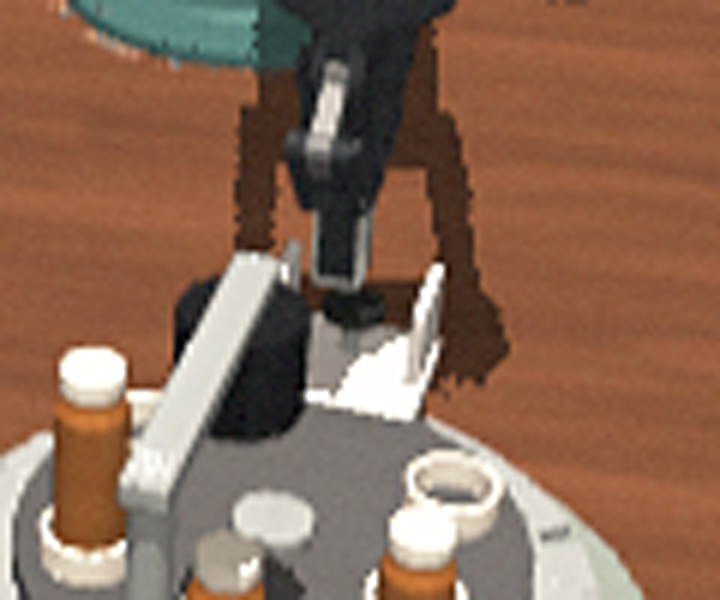

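The fingertip (340,285 in the crop) is directly over the plunger head (353,305) and between the cheeks. Pressing now.

>>> {"method": "servo_tool", "body": {
  "commands": [
    [0,0,0,-5,1,-6,255],
    [0,0,0,-2,0,-6,255],
    [0,0,0,0,0,-6,255],
    [0,0,0,0,0,-5,255],
    [0,0,0,0,0,-3,255]
  ]
}}

```text
t: 3.08
ee_pos: [0.4589, 0.0897, 0.0721]
tool_rot: [3.12, -0.01, 1.423]
force: [-1.2, -0.2, 6.0]
grip_width: -0.0002
```

>>> {"method": "servo_tool", "body": {
  "commands": [
    [0,0,0,0,0,-3,255],
    [0,0,0,0,0,-2,255]
  ]
}}

```text
t: 3.25
ee_pos: [0.4592, 0.09, 0.0678]
tool_rot: [3.12, -0.01, 1.424]
force: [-8.1, -0.1, 25.5]
grip_width: -0.0004
```

>>> {"method": "servo_tool", "body": {
  "commands": [
    [0,0,0,0,0,1.5,255],
    [0,0,0.04,-0.5,-6,0,255],
    [0,0,0.04,-0.5,-6,0,255]
  ]
}}

```text
t: 3.5
ee_pos: [0.4583, 0.0795, 0.0705]
tool_rot: [3.122, -0.011, 1.507]
force: [-2.4, 0.9, 6.4]
grip_width: 0.0
```

>>> {"method": "servo_tool", "body": {
  "commands": [
    [0,0,0.05,0,-8,-1,255],
    [0,0,0.05,0,-8,-0.5,255],
    [0,0,0.05,0.5,-8,0,255]
  ]
}}

```text
t: 3.75
ee_pos: [0.4597, 0.0565, 0.0703]
tool_rot: [3.121, -0.014, 1.665]
force: [-0.1, 0.3, 6.1]
grip_width: 0.0002
```

```bash
python3 - <<'E'
from h import *
a=snapshot("scene");s=read_state();print(s["ee_pos"],s["tool_rot"],s["force"])
cv2.imwrite("pics/c3.png",cv2.resize(a[170:320,230:400],(680,600),interpolation=cv2.INTER_CUBIC))
E
```

```text
[0.46007757 0.05527628 0.07050575] [ 3.12029652 -0.01230618  1.66774999] [-1.64639523 -1.22601104  6.62740471]
```

View pics/c3.png

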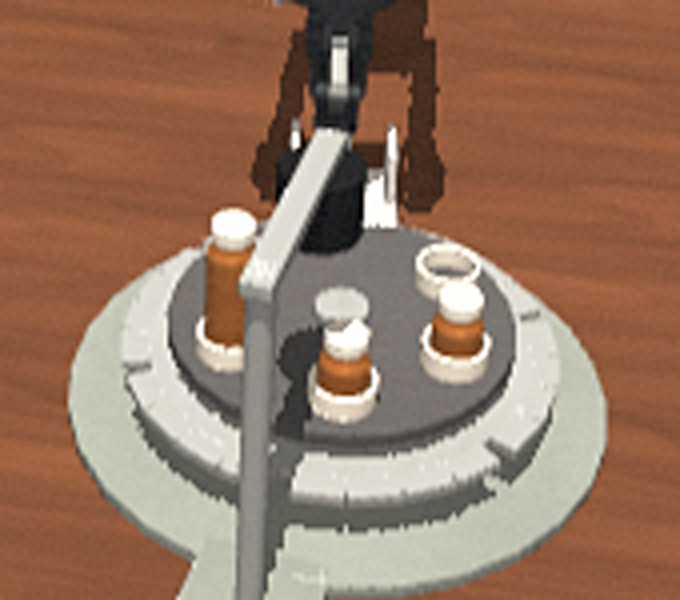

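The table turns with the fingertip: the short vial is out from under the lamp, at (345,375) in the crop. Continuing along the arc.

>>> {"method": "servo_tool", "body": {
  "commands": [
    [0,0,0.08,2,-11,-0.3,255],
    [0,0,0.08,3,-11,-0.3,255],
    [0,0,0.08,4,-10.5,-0.3,255]
  ]
}}

```text
t: 4.05
ee_pos: [0.4695, 0.0235, 0.0707]
tool_rot: [3.119, -0.014, 1.918]
force: [-1.4, 0.4, 6.7]
grip_width: -0.0001
```

>>> {"method": "servo_tool", "body": {
  "commands": [
    [0,0,0.08,4.5,-10.5,-0.4,255],
    [0,0,0.08,5.5,-10,-0.4,255],
    [0,0,0.08,6.5,-9.5,-0.3,255]
  ]
}}

```text
t: 4.3
ee_pos: [0.4885, -0.007, 0.0713]
tool_rot: [3.115, -0.014, 2.17]
force: [0.3, 1.6, 6.2]
grip_width: -0.0001
```

>>> {"method": "servo_tool", "body": {
  "commands": [
    [0,0,0.06,7,-9,-1.2,255],
    [0,0,0.05,4,-5,-0.7,255],
    [0,0,0,0,0,0,255]
  ]
}}

```text
t: 4.55
ee_pos: [0.5048, -0.023, 0.0718]
tool_rot: [3.11, -0.01, 2.288]
force: [-1.6, -1.8, 6.8]
grip_width: -0.0002
```

```bash
python3 - <<'E'
from h import *
a=snapshot("scene");b=snapshot("top");s=read_state();print(s["ee_pos"],s["tool_rot"],s["force"])
f=lambda i:cv2.resize(i,(400,400),interpolation=cv2.INTER_CUBIC)
cv2.imwrite("pics/c4.png",np.hstack([f(a[170:320,230:400]),f(b[120:260,190:320])]))
E
```

```text
[ 0.50431557 -0.02270051  0.07177991] [ 3.11012827 -0.00953536  2.28638329] [-1.23845316 -1.39130537  6.55204186]
```

View pics/c4.png

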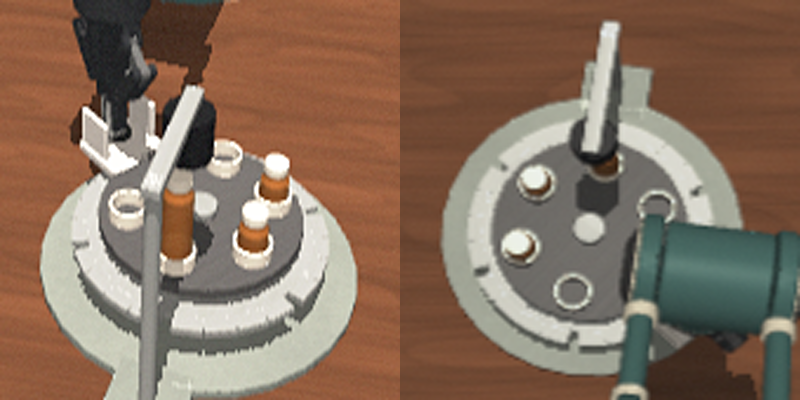

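The tall vial is almost under the lamp. From the empty ring at (573,292) in the top crop, about 4° (roughly 8 mm at the plunger) remain.

>>> {"method": "servo_tool", "body": {
  "commands": [
    [0,0,0.04,4,-3.5,-0.8,255],
    [0,0,0.03,3,-2,-0.5,255],
    [0,0,0,0,0,0,255]
  ]
}}

```text
t: 4.9
ee_pos: [0.5128, -0.0292, 0.0717]
tool_rot: [3.11, -0.008, 2.36]
force: [-1.2, -0.7, 6.3]
grip_width: 0.0001
```

```bash
python3 - <<'E'
from h import *
b=snapshot("top");a=snapshot("scene");s=read_state();print(s["ee_pos"],s["tool_rot"],s["force"])
cv2.imwrite("pics/t5.png",b);cv2.imwrite("pics/s5.png",a)
t0=cv2.imread("pics/t0.png")
c=pix("top",[.587,.0735,.06])
# empty ring: bright pixels on table annulus 45..95 mm, at ring-top height 0.074, grouped
def rings(im):
    g=im.min(2);m=np.zeros_like(g)
    for v in range(150,260):
        for u in range(190,320):
            w=ray("top",(u,v),.074)[:2]-[.587,.0735]
            if .045<np.hypot(*w)<.092 and g[v,u]>125:m[v,u]=255
    n,l,st,ce=cv2.connectedComponentsWithStats(m,connectivity=8)
    for i in range(1,n):
        if st[i,4]>12:
            x,y,wd,h=st[i,:4];q=ray("top",(x+wd/2-.5,y+h/2-.5),.074)[:2]-[.587,.0735]
            print(st[i],"r",np.hypot(*q).round(4),"ang",np.degrees(np.arctan2(q[1],q[0])).round(1))
rings(t0);print();rings(b)
E
```

```text
[ 0.51281755 -0.02911939  0.0717654 ] [ 3.10996113 -0.007555    2.35912379] [-0.35514703 -1.85470332  5.93804025]Traceback (most recent call last):
  File "<stdin>", line 18, in <module>
  File "<stdin>", line 11, in rings
  File "h.py", line 7, in ray
    c=get_calibration(name);W=np.array(c["world_from_camera"]);d=np.linalg.inv(np.array(c["K"]))@[uv[0],uv[1],1]
ValueError: time passes only in moves, steps and waits
```

```bash
cat >> h.py <<'E'
_g=get_calibration;_c={}
def get_calibration(n):
    if n not in _c:_c[n]=_g(n)
    return _c[n]
def rings(im):
    g=im.min(2);m=np.zeros_like(g)
    for v in range(150,260):
        for u in range(190,320):
            w=ray("top",(u,v),.074)[:2]-[.587,.0735]
            if .045<np.hypot(*w)<.092 and g[v,u]>125:m[v,u]=255
    n,l,st,ce=cv2.connectedComponentsWithStats(m,connectivity=8)
    for i in range(1,n):
        if st[i,4]>12:
            q=ray("top",ce[i],.074)[:2]-[.587,.0735]
            print(st[i],"r",np.hypot(*q).round(4),"ang",np.degrees(np.arctan2(q[1],q[0])).round(1))
E
python3 - <<'E'
from h import *
rings(cv2.imread("pics/t0.png"));print();b=cv2.imread("pics/t5.png");rings(b)
a=cv2.imread("pics/s5.png");f=lambda i:cv2.resize(i,(400,400),interpolation=cv2.INTER_CUBIC)
cv2.imwrite("pics/c5.png",np.hstack([f(a[170:320,230:400]),f(b[120:260,190:320])]))
E
```

```text
[249 170   6   3  18] r 0.0869 ang -1.0
[227 179  13  12  91] r 0.0733 ang 48.2
[267 183  13  12  82] r 0.0752 ang -61.6
[223 201  13  13  59] r 0.0703 ang 110.5
[263 207  13  13  65] r 0.0693 ang -127.2
[238 227  16   3  24] r 0.0888 ang 169.4

[249 170   6   3  18] r 0.0869 ang -1.0
[227 179  13  12  91] r 0.0735 ang 48.3
[267 184  13  12  47] r 0.0714 ang -62.1
[223 201  13  13  94] r 0.0696 ang 107.6
[242 216  13  13  67] r 0.0684 ang 172.6
[265 221   8   6  21] r 0.0883 ang -143.8
```

View pics/c5.png

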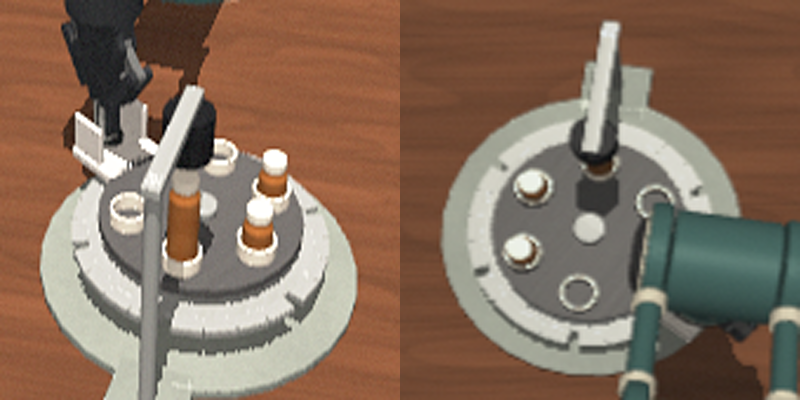

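The short vial now sits at 48.3°, against 48.2° for the vial that stood in that place at the start, so the table is in the notch to within about 1°. The tall vial is under the lamp. Now I'll let the plunger up slowly.

>>> {"method": "servo_tool", "body": {
  "commands": [
    [0,0,0,0,0,4,255],
    [0,0,0,0,0,4,255],
    [0,0,0,0,0,4,255],
    [0,0,0,0,0,0,255]
  ]
}}

```text
t: 5.33
ee_pos: [0.5135, -0.0292, 0.0847]
tool_rot: [3.11, -0.007, 2.359]
force: [0.2, -0.1, -0.0]
grip_width: 0.0
```

>>> {"method": "servo_tool", "body": {
  "commands": [
    [0,0,0,0,0,15,255],
    [0,0,0,0,0,25,255],
    [0,0,0,0,0,35,255],
    [0,0,0,0,0,35,255],
    [0,0,0,-10,-30,10,255]
  ]
}}

```text
t: 5.75
ee_pos: [0.4968, -0.0546, 0.2006]
tool_rot: [3.117, -0.022, 2.363]
force: [1.9, -1.5, 0.5]
grip_width: -0.0002
```

>>> {"method": "servo_tool", "body": {
  "commands": [
    [0,0,0,-10,-38,0,255],
    [0,0,0,-10,-38,0,255],
    [0,0,0,-10,-38,0,255],
    [0,0,0,-10,-38,0,255],
    [0,0,0,-5,-30,0,255]
  ]
}}

```text
t: 6.17
ee_pos: [0.4516, -0.2399, 0.205]
tool_rot: [3.112, -0.014, 2.373]
force: [-0.1, -0.1, -0.2]
grip_width: 0.0001
```

>>> {"method": "servo_tool", "body": {
  "commands": [
    [0,0,0,0,-38,0,255],
    [0,0,0,0,-38,0,255],
    [0,0,0,0,-38,0,255],
    [0,0,0,0,-20,0,255],
    [0,0,0,0,0,0,255]
  ]
}}

```text
t: 6.58
ee_pos: [0.4469, -0.3842, 0.2016]
tool_rot: [3.112, -0.016, 2.368]
force: [0.0, -0.8, 0.8]
grip_width: 0.0002
```

```bash
python3 - <<'E'
from h import *
b=snapshot("top");a=snapshot("scene");print(read_state()["ee_pos"]);cv2.imwrite("pics/t6.png",b);cv2.imwrite("pics/s6.png",a)
rings(b)
for z in(.084,.0755):
  p=[.587+.13*np.cos(np.radians(231.5)),.0735+.13*np.sin(np.radians(231.5)),z];print("top",pix("top",p),"scene",pix("scene",p))
f=lambda i:cv2.resize(i,(400,400),interpolation=cv2.INTER_CUBIC)
cv2.imwrite("pics/c6.png",np.hstack([f(a[200:300,240:340]),f(b[120:260,190:320])]))
E
```

```text
[ 0.44688113 -0.38069597  0.20121627]
[249 170   6   3  18] r 0.0869 ang -1.0
[227 179  13  12  92] r 0.0735 ang 48.5
[267 184  13  13  66] r 0.0715 ang -67.2
[223 201  14  13  96] r 0.069 ang 108.0
[270 211  10  13  18] r 0.0897 ang -127.2
[242 216  13  13  65] r 0.0684 ang 172.3
top [284.91672988 225.66020171] scene [276.41384366 214.64366164]
top [284.84645855 225.88356933] scene [276.39311951 217.55846647]
```

View pics/c6.png

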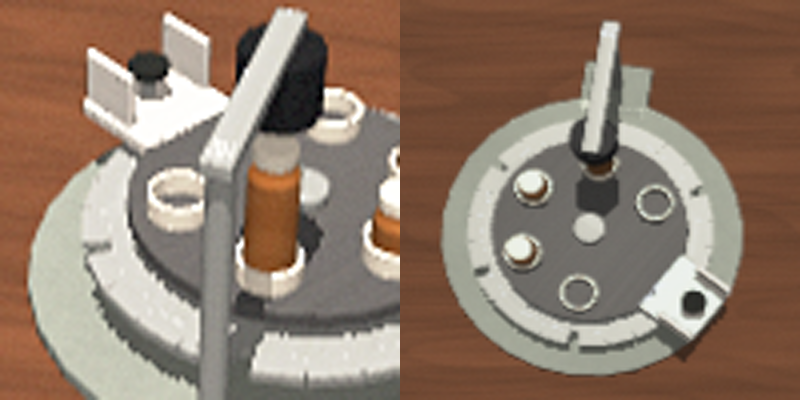

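```bash
python3 - <<'E'
from h import *
def head(f,x0,x1,y0,y1):
    g=cv2.imread(f).max(2)[y0:y1,x0:x1];n,l,st,ce=cv2.connectedComponentsWithStats((g<75).astype(np.uint8))
    for i in range(1,n):
        if st[i,4]>15:print(f,st[i,:4]+[x0,y0,0,0],st[i,4],ce[i]+[x0,y0])
head("pics/s0.png",321,340,204,226);head("pics/s6.png",268,288,208,230)
for d in(171.0,171.5,172):
  for z in(.080,.0715):
    P=lambda t:pix("scene",[.587+.13*np.cos(np.radians(t)),.0735+.13*np.sin(np.radians(t)),z]).round(1)
    print(d,z,P(d),P(d+60))
E
```

```text
pics/s0.png [324 208  10   7] 56 [328.60714286 211.01785714]
pics/s6.png [272 213  10   8] 57 [276.75438596 216.50877193]
171.0 0.08 [328.4 210.7] [276.8 215.8]
171.0 0.0715 [328.2 213.6] [276.7 218.7]
171.5 0.08 [328.  210.6] [276.4 216. ]
171.5 0.0715 [327.7 213.5] [276.4 218.9]
172 0.08 [327.5 210.5] [276.1 216.2]
172 0.0715 [327.3 213.4] [276.  219.1]
```

The plunger head is at (276.8, 216.5). I expect (276.8, 215.8) when up and 218.7 when held down between notches, so it has sprung up and the table is locked. The gripper is clear, so I'm handing in.

```bash
python3 -c "
from plant import *
print(hand_in())"
```

```text
the job is handed in; nothing more can be done
None
```

The tall vial is under the lamp and the table is locked there. I pressed the plunger with the shut fingertips and pushed the table one notch anticlockwise. Then I let the plunger spring back, moved the gripper well clear and handed in at about 6.7 s.

**Last checks:**
- **Vial:** the last pictures show the tall vial upright in its ring under the lamp. The two short vials stand upright, each moved round one pocket.
- **Notch:** the plunger head and the pockets lie within about 0.5° of one full notch by the better measures. One rougher reading, an empty ring, gave about 62° of turn instead of 60°; I put that down to a small error in my estimate of the axis position.
- **Lock:** the plunger head sits within 1 pixel of where it should be when up. If it were stuck between notches it would sit about 3 pixels lower. The force on the fingertip was also back to zero.
- **Forces:** during the press, the plunger met its end stop once, at about 25 N on the wrist sensor, within the limits.
- **Flask, bottle and beaker:** I never went near the flask, and passed at about 0.2 m height near the bottle and beaker. I did not measure their positions again at the end.

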